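Draw a long spatula out from under the control bridge of a drained water bath

TASK

A long spatula has slipped under the control bridge of the drained water bath and is longer than the opening that is left. Pick it up, tilt it handle end up, draw it out slantwise through the opening without striking or levering against the bridge and control unit, and finish still holding it in the gripper, at rest, with all of it in the air at least 3 cm higher than the bath's rim and touching nothing else. Leave the glassware and the jar on the bench where they stand.

Things in the scene. Friction and masses are not known exactly. Their poses are not given: they have to be found in the camera images.
- bath: Drained bench-top water bath, fixed: cream case 230 (own x) by 370 (own y) by 135 mm high to the rim; origin at the centre of its underside, z up. Own y runs along it from the open end to the control unit end (+y). Steel tank inside 190 (x) by 330 (y) mm, centred, walls 20 mm thick, flat floor 45 mm above the bench, 90 mm below the rim. A drain tap sticks out 26 mm low on the -y end.
- bridge: Steel plate with control unit, fixed on the bath; same origin and axes. The plate (underside at rim height, 10 mm high at its edge) covers the tank from y = +10 mm to its +y end: the opening left is 190 (x) by 175 (y) mm. Control unit 150 mm wide, y = +75 to +185, top 290 mm above the bench. Below hang a pump tube (28 mm thick, x +80, y +135) and heater bar (8 mm, x -76, y +85 to +150).
- tank_floor (a point): Point at the centre of the tank's floor, 45 mm above the bench; axes as the bath's.
- bridge_edge (a point): Point at the middle of the plate's free edge, on its underside: bath x = 0, y = +10 mm, 135 mm above the bench; axes as the bath's.
- spatula: Loose spatula, 280 mm, about 0.15 kg: black handle 125 long, 22 wide, 18 high; flat steel blade 155 long, 24 wide, 2.5 mm thick, round tip. Lies flat on the tank floor about along the bath, handle in the opening, blade under the bridge, 8 mm above the floor. Origin under the handle's middle; own y from handle to tip, z up. Balances about 40 mm from the handle's middle towards the tip.
- spatula_grip (a point): Centre of the spatula's handle, half-way up (9 mm above its underside); axes as the spatula's.
- spatula_tip (a point): Far end of the spatula's blade, 217 mm from the handle's centre along the spatula's y; mid thickness.
- spatula_butt (a point): Free end of the spatula's handle, 62 mm from the handle's centre against the spatula's y; mid height.
- beaker: Empty glass beaker, 72 mm across, 95 mm high, on the bench; origin at the centre of its underside. Leave alone.
- reagent_jar: Amber glass jar with black lid, 68 mm across, 105 mm high, on the bench; origin at the centre of its underside. Leave alone.
- flask: Stoppered glass volumetric flask, 80 mm across, 172 mm high with a thin neck, on the bench beyond the control unit's end; origin at the centre of its underside. Leave alone.

How it is judged:
On the way:
1. the spatula slants through the opening: its handle end is up above the rim while its blade tip is still down in the tank, and it is held in the gripper (z of spatula_butt in the frame of bath above 0.145 m and z of spatula_tip in the frame of bath below 0.125 m and contact force between the fingers and spatula above 0.5 N), for 0.1 s.
At the end, for the whole second after the job is handed in: The spatula is gripped and at rest (under 0.05 m/s), its blade tip, handle centre and handle end all at least 30 mm above the bath's rim, touching neither bath, bridge, control unit nor glassware; beaker, jar and flask stand upright within 30 mm of their starts (z of each of spatula_tip, spatula_butt, spatula_grip in the frame of bath above 0.165 m and contact force between the fingers and spatula above 0.5 N and contact force between spatula and bath below 0.2 N and contact force between spatula and beaker below 0.2 N and contact force between spatula and reagent_jar below 0.2 N and contact force between spatula and flask below 0.2 N and linear speed of spatula below 0.05 m/s and distance of each of beaker, reagent_jar, flask from where it was at the start of the episode below 0.03 m and angle between each of beaker, reagent_jar, flask's own z axis and vertical below 0.3 rad); the arm keeps its last pose, push and grip.
It fails at once if the bridge or the control unit is struck or levered against with more than 25 N (contact force between anything else and bridge above 25 N).
It fails at once if the beaker, the jar or the flask is knocked over or pushed more than 30 mm (distance of any of beaker, reagent_jar, flask from where it was at the start of the episode above 0.03 m or angle between any of beaker, reagent_jar, flask's own z axis and vertical above 0.3 rad).
It also fails if it takes over 45 s, if anything falls off the work surface, if the arm or the gripper's body presses on something with over 40 N, if the wrist force passes 120 N, or if a joint passes its speed limit or range.

ROBOT

A 7-joint arm with a two-finger parallel gripper is mounted at the origin on the work surface. World frame = base frame: x ahead of the robot, y to its left, z up, the work surface at z = 0. Lengths are in m, angles in rad, forces in N, time in s.
With the tool pointing down it reaches from about 0.35 to 0.9 m from the base axis. Payload 8.1 kg.
Tool frame: the origin (TCP) lies at the very end of the fingers, on their centre line; the grasp point (between the pads) lies 19 mm behind it; x points along the fingers, y is the direction in which the jaws open and shut, and the axes are right-handed (so a half turn about x gives the same grasp; the last joint's range is limited). The gripper opens to 92 mm and grips with 3 to 60 N. Pads are 19 mm wide; open, the fingers measure 130 mm over their backs; the gripper's body (75 mm by 190 mm) begins 47 mm behind the grasp point.
Start: joints at [1.103, 0.434, 0.025, 1.573, -0.012, 1.134, -0.075], TCP at [0.223, -0.584, 0.227] pointing down, gripper open.
Joint ranges: [-2.62, 2.62], [-0.44, 2.09], [-1.27, 1.32], [0.08, 2.57], [-1.32, 4.46], [0.12, 2], [-2.74, 2.74]. Speed limits (rad/s): [2.22, 2.22, 3.01, 3.01, 3.14, 3.14, 3.14].

INTERFACE

Orientations are given as a rotation vector (axis times angle).
In Python, from cell import arm gives the robot as it stands.
- The arm moves only by the tool servo_tool, never from a script. Its argument "plan" is a list of rows, each a list of 2 entries, a list of its own where there are three numbers: the shift along the world's x, y, z in cm, then the turn, a rotation vector about the world's x, y, z in degrees. A call has 1 to 12 rows; each row is the pose to reach, as a shift and turn from the pose measured when the call began; what a row does not reach only later rows make up. A row lasts 1/10 s, in which the tool goes at most 50 mm and 8.59 degrees, less where a joint would pass 70% of its speed; a pose out of reach is approached as far as the arm can. A call with a gripper value outside its range is refused whole. "grip" is the opening, from 0 (shut) to 1 (fully open), set as the call begins (left out, the last holds). The fingers move at their own pace and stop on an object; "squeeze" is the grip in N (left out, the last holds). Time passes only in rows, so rows that repeat a pose let the fingers close. It gives the time, the measured TCP pose, the force and the opening at its end, in the units of the state.
- arm.observe(): the state, without advancing time (a new reading comes with each control period).
- arm.get_image(name): name is "side" or "top" or "wrist"; returns a dict with "frame" (384x512x3 uint8, blue, green, red), "fx", "fy", "cx", "cy" (pixels), "position" and "rotation" of the camera in the world. Camera axes: x right, y down, z forward; pixel columns grow to the right and rows downward; lengths in m; the calibration is good to about 2 mm. A picture is of the moment at which its call begins. There is no depth.
- arm.sign_off(): hands the job in, once; it reports no verdict.
Trained networks look in a picture, given as the dict that the camera call returned (one of the last four; its "shot" number tells which), for a name from the list of things; names that differ only in an ending like _2 or _b are one class to them, and where a whole thing is asked for, a point or a joint stands for the part that bears it (a point fixed in the world has none). Each returns a list of dicts, best first, with "score" (0 to 1); they miss things now and then, are a little off and sometimes report something else, mostly with a low value. They report only what shows in the picture. A call takes as long as a camera call.
- arm.search_frame(picture, query): "at" ([column, row] in pixels, amid what is visible of it).
- arm.trace(picture, query): "pixels" (384x512 bool, what is visible of it) and "at" ([column, row] in pixels, amid what is visible of it).
The state is a dict: "clock": time; "joints": joint angles; "dq": joint speeds; "joint_efforts": joint torques, N m; "position": TCP position; "ee_rot": TCP orientation; "force": force on the tool from outside, world axes, zero at the start; "ft_torque": the same for the moment, N m; "width": opening from 0.0 (shut) to 1.0 (fully open).
Only numpy, scipy, OpenCV 4.12 (cv2) and the standard library are available. Lean on these libraries where they do the work, as an engineer would, in place of code of your own. Each camera call takes 0.05 s, during which the arm holds its last target.

## Working session

There is one attempt and no reset: what is moved stays moved. The work goes in short steps, Python scripts to look and compute and a tool call to move; the robot and the scene stay as the last step left them, time stands still between calls to the robot, and variables do not carry over. Pictures are saved under pics/ and viewed, and the job is handed in when it is done.

Besides the shell and the picture viewer there is one more tool, called after ">>>" as name(argument=value, ...) on one line, values as JSON. servo_tool: Moves the arm, as the interface text tells. Its arguments: {"type":"object","properties":{"plan":{"type":"array","items":{"type":"array"}},"grip":{"type":"number"},"squeeze":{"type":"number"}},"required":["plan"]}

```bash
ls; mkdir -p pics; cat > h.py <<'E'
import numpy as np,cv2
from cell import arm
def ray(p,px):
    R=np.array(p["rotation"]);o=np.array(p["position"])
    d=R@np.array([(px[0]-p["cx"])/p["fx"],(px[1]-p["cy"])/p["fy"],1]);return o,d
def atz(p,px,z):
    o,d=ray(p,px);return o+d*(z-o[2])/d[2]
def proj(p,X):
    R=np.array(p["rotation"]);o=np.array(p["position"])
    c=R.T@(np.array(X)-o);return np.array([p["fx"]*c[0]/c[2]+p["cx"],p["fy"]*c[1]/c[2]+p["cy"]])
E
python3 - <<'E'
from h import *
s=arm.observe();print({k:np.round(v,3) for k,v in s.items()})
for n in["side","top","wrist"]:
    p=arm.get_image(n);cv2.imwrite(f"pics/{n}0.png",p["frame"]);print(n,np.round(p["position"],3),np.round(p["rotation"],3).tolist(),p["fx"],p["cx"],p["cy"])
    for q in["bath","bridge","spatula","beaker","reagent_jar","flask","spatula_grip","spatula_butt","bridge_edge","tank_floor"]:
        r=arm.search_frame(p,q)
        print(q,[(np.round(x["at"]).tolist(),round(x["score"],2)) for x in r[:2]])
E
```

```text
pics
{'clock': np.float64(0.0), 'joints': array([ 1.103,  0.435,  0.025,  1.574, -0.012,  1.134, -0.075]), 'dq': array([-0.   ,  0.001, -0.   , -0.001,  0.001, -0.001,  0.001]), 'joint_efforts': array([ 2.0000e-03, -6.6785e+01,  9.8600e-01, -3.1445e+01, -6.1000e-02,
        4.3000e-02,  0.0000e+00]), 'position': array([ 0.223, -0.583,  0.226]), 'ee_rot': array([ 2.023,  0.375, -2.024]), 'force': array([ 1.08 ,  0.604, -0.271]), 'ft_torque': array([ 0.033, -0.01 , -0.013]), 'width': np.float64(1.003)}
side [1.032 0.022 1.556] [-2.057, -2.041, 0.324] 445.7008259813687 252.09614704158977 197.56920540951688
bath [([274.0, 188.0], 0.78), ([131.0, 175.0], 0.72)]
bridge [([299.0, 186.0], 0.68)]
spatula [([246.0, 195.0], 0.79)]
beaker [([140.0, 212.0], 0.79)]
reagent_jar [([131.0, 172.0], 0.78)]
flask [([372.0, 204.0], 0.61)]
spatula_grip [([243.0, 196.0], 0.87), ([132.0, 175.0], 0.53)]
spatula_butt [([246.0, 198.0], 0.78)]
bridge_edge [([272.0, 188.0], 0.61)]
tank_floor [([272.0, 191.0], 0.7)]
top [0.439 0.015 1.369] [-2.16, 2.19, -0.12] 450.8496276346353 258.62357407228217 194.2822782744107
bath [([222.0, 210.0], 0.74)]
bridge [([189.0, 209.0], 0.97), ([398.0, 234.0], 0.46)]
spatula [([251.0, 205.0], 0.71)]
beaker [([378.0, 186.0], 0.85)]
reagent_jar [([399.0, 232.0], 0.69), ([193.0, 207.0], 0.34)]
flask [([106.0, 198.0], 0.61)]
spatula_grip [([251.0, 205.0], 0.76)]
spatula_butt [([253.0, 207.0], 0.57)]
bridge_edge [([222.0, 211.0], 0.65)]
tank_floor [([223.0, 210.0], 0.66), ([192.0, 209.0], 0.37)]
wrist [ 0.287 -0.558  0.385] [2.403, -1.654, -0.219] 296.10493785857386 257.9792866888241 190.2950961790227
bath []
bridge []
spatula []
beaker []
reagent_jar []
flask []
spatula_grip []
spatula_butt []
bridge_edge []
tank_floor []
```

```bash
sed -i 's/R=np.array(p\["rotation"\])/R=Rot.from_rotvec(p["rotation"]).as_matrix()/; 1a from scipy.spatial.transform import Rotation as Rot' h.py
python3 - <<'E'
import cv2
for n,(a,b,c,d) in {"side":(90,100,410,290),"top":(70,110,440,310)}.items():
    im=cv2.imread(f"pics/{n}0.png")[b:d,a:c];cv2.imwrite(f"pics/{n}0c.png",cv2.resize(im,None,fx=2,fy=2,interpolation=cv2.INTER_CUBIC))
E
```

```text
(no output)
```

View pics/side0.png

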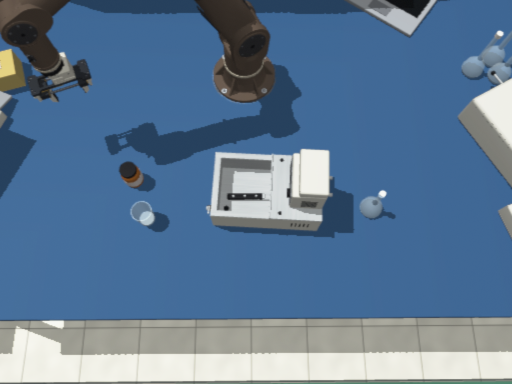

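View pics/top0.png

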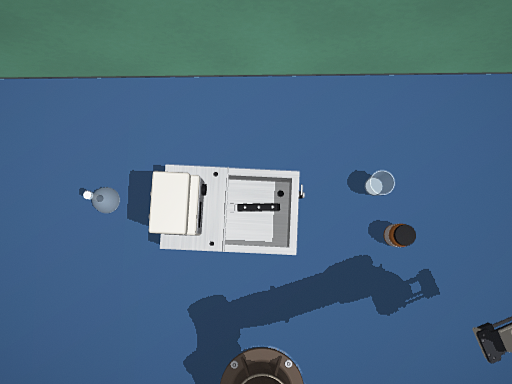

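```bash
ls pics
```

```text
side0.png
side0c.png
top0.png
top0c.png
wrist0.png
```

View pics/top0c.png

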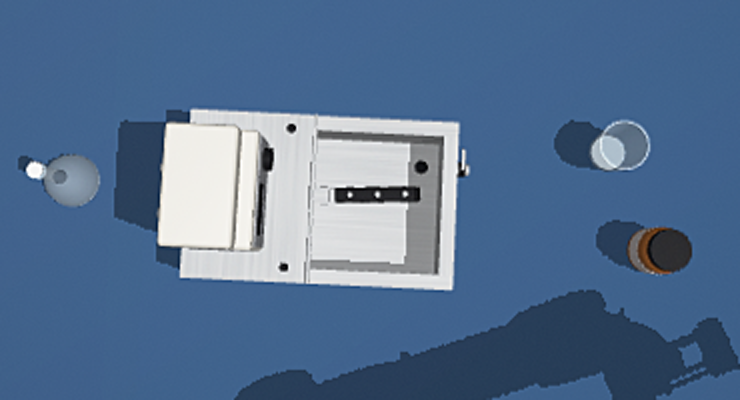

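```bash
python3 - <<'E'
from h import *
im=cv2.imread("pics/side0.png")[0:140,0:140];im=cv2.resize(im,None,fx=4,fy=4,interpolation=cv2.INTER_CUBIC)
w=cv2.imread("pics/wrist0.png");cv2.imwrite("pics/g0.png",im)
s=arm.observe();R=Rot.from_rotvec(s["ee_rot"]).as_matrix();print(R.round(2))
p=arm.get_image("side")
t=s["position"]
for z in(0,.019,.066,.12):
  for y in(-.095,0,.095):
    print(z,y,proj(p,t+R@[-z,y,0]).round(1)*4)
E
```

```text
[[-0.    0.36 -0.93]
 [-0.   -0.93 -0.36]
 [-1.    0.    0.  ]]
0 -0.095 [392.4 342. ]
0 0 [283.6 377.6]
0 0.095 [173.2 413.2]
0.019 -0.095 [384.8 329.6]
0.019 0 [274.8 365.6]
0.019 0.095 [163.2 401.6]
0.066 -0.095 [366.  297.6]
0.066 0 [252.4 334.4]
0.066 0.095 [136.8 371.6]
0.12 -0.095 [342.8 258.4]
0.12 0 [224.8 296. ]
0.12 0.095 [104.8 334.4]
```

View pics/g0.png

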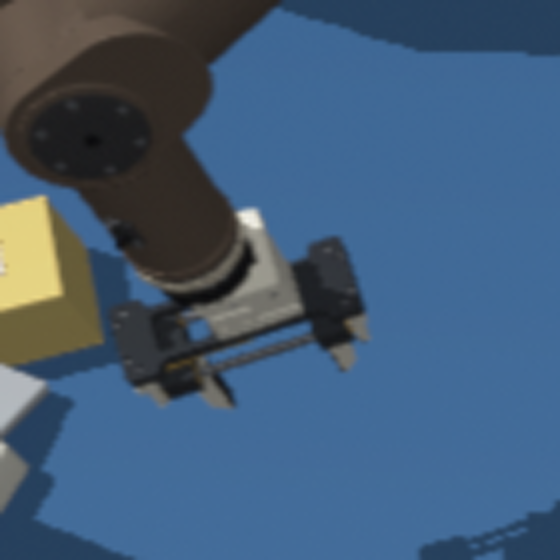

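View pics/wrist0.png

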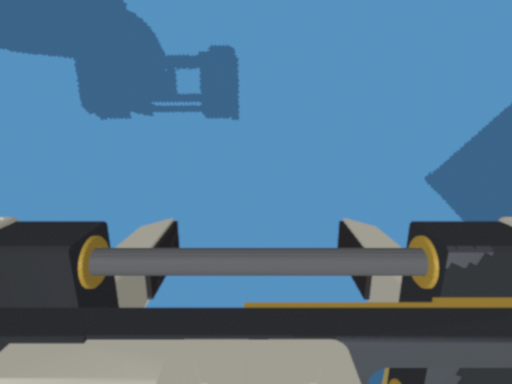

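```bash
python3 - <<'E'
from h import *
p=arm.get_image("top");f=p["frame"]
# corners from crop, rim
def c(x,y):return (x/2+70,y/2+110)
for n,px,z in[("far-right",c(459,122),.135),("near-right",c(452,290),.135),("far-left",c(190,110),.145),("near-left",c(180,278),.145),("edge far",c(317,115),.145),("edge near",c(308,283),.145),
 ("butt",c(420,194),.063),("front",c(336,194),.063),("drain?",c(421,167),.045)]:
    print(n,px,atz(p,px,z).round(4))
im=f[150:270,140:310];cv2.imwrite("pics/topz.png",cv2.resize(im,None,fx=4.5,fy=4.5,interpolation=cv2.INTER_CUBIC))
ps=arm.get_image("side");im=ps["frame"][140:240,195:345];cv2.imwrite("pics/sidez.png",cv2.resize(im,None,fx=5,fy=5,interpolation=cv2.INTER_CUBIC))
for q,pp in(("top",p),("side",ps)):
    r=arm.trace(pp,"spatula")[0];m=r["pixels"];ys,xs=np.nonzero(m);print(q,r["score"],m.sum())
    rect=cv2.minAreaRect(np.c_[xs,ys].astype(np.float32));b=cv2.boxPoints(rect)
    print([atz(pp,q2,.063).round(4).tolist() for q2 in b], b.round(1).tolist())
E
```

```text
far-right (299.5, 171.0) [ 0.6261 -0.1122  0.135 ]
near-right (296.0, 255.0) [ 0.3958 -0.0973  0.135 ]
far-left (165.0, 165.0) [0.6459 0.2573 0.145 ]
near-left (160.0, 249.0) [0.4175 0.2692 0.145 ]
edge far (228.5, 167.5) [0.6368 0.0834 0.145 ]
edge near (224.0, 251.5) [0.4083 0.0973 0.145 ]
butt (280.0, 207.0) [ 0.5321 -0.0605  0.063 ]
front (238.0, 207.0) [0.5338 0.0614 0.063 ]
drain? (280.5, 193.5) [ 0.5733 -0.0638  0.045 ]
top 0.74 420
[[0.5459, 0.0932, 0.063], [0.5438, -0.0579, 0.063], [0.5205, -0.0574, 0.063], [0.5226, 0.0933, 0.063]] [[227.0, 203.0], [279.0, 203.0], [279.0, 211.0], [227.0, 211.0]]
side 0.56 291
[[0.5246, -0.056, 0.063], [0.5257, 0.0891, 0.063], [0.548, 0.0887, 0.063], [0.547, -0.0558, 0.063]] [[228.0, 193.0], [269.0, 193.0], [269.0, 199.0], [228.0, 199.0]]
```

View pics/topz.png

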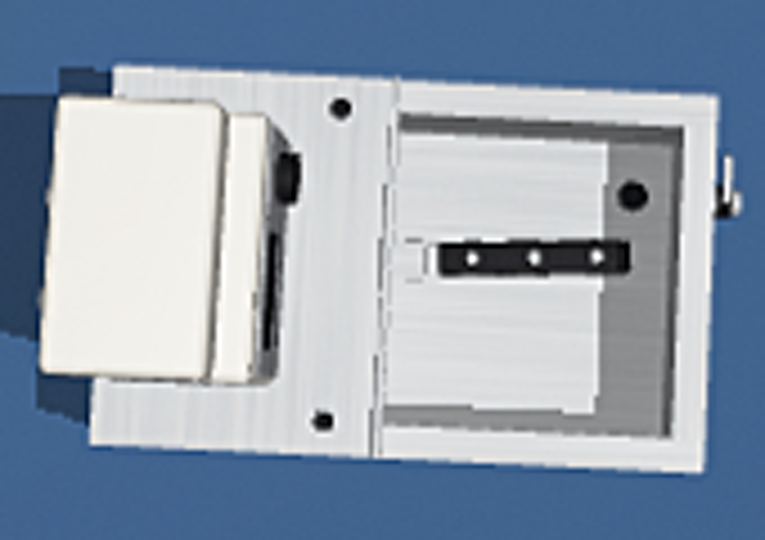

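View pics/sidez.png

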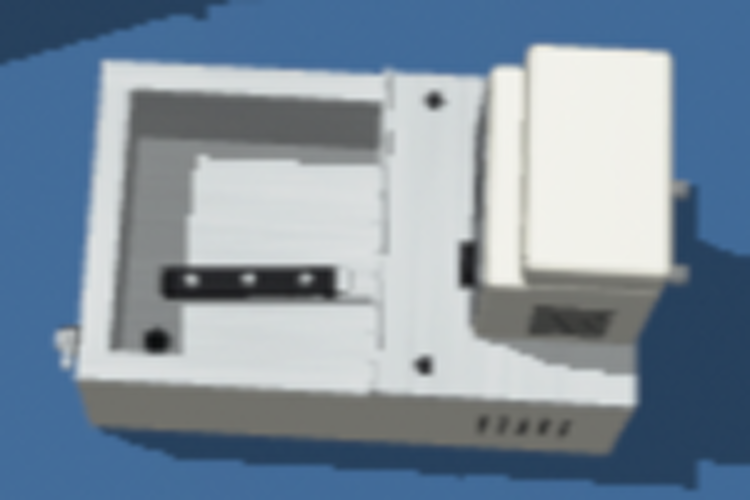

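>>> servo_tool(plan=[[[2, 4, 3], [0, 0, 6]], [[5, 9, 6], [0, 0, 12]], [[8, 14, 8], [0, 0, 18]], [[11, 19, 8], [0, 0, 24]], [[13, 24, 8], [0, 0, 30]], [[16, 29, 8], [0, 0, 36]], [[18, 33, 8], [0, 0, 42]], [[21, 38, 8], [0, 0, 48]], [[23, 43, 8], [0, 0, 52]], [[26, 48, 8], [0, 0, 57]], [[28, 53, 8], [0, 0, 62]], [[31, 57, 8], [0, 0, 66.4]]], grip=0.6, squeeze=30)

```text
clock: 3.1
position: [0.4995, -0.07, 0.3072]
ee_rot: [1.241, 1.187, -1.241]
force: [1.6, -0.6, 1.0]
width: 0.599
```

```bash
python3 - <<'E'
from h import *
s=arm.observe();print(s["clock"],s["position"].round(4),s["joints"].round(3),s["width"],s["force"].round(1));print(Rot.from_rotvec(s["ee_rot"]).as_matrix().round(3))
p=arm.get_image("wrist");cv2.imwrite("pics/w1.png",p["frame"])
E
```

```text
3.1 [ 0.4995 -0.07    0.3072] [ 0.443  0.22  -0.497  1.704  0.111  1.244 -0.123] 0.5994566883101934 [ 1.6 -0.6  1. ]
[[ 0.001  0.999 -0.044]
 [-0.    -0.044 -0.999]
 [-1.     0.001  0.   ]]
```

View pics/w1.png

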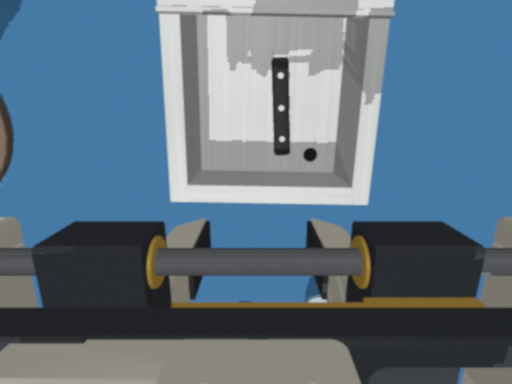

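```bash
python3 - <<'E'
from h import *
p=arm.get_image("wrist")
r=arm.trace(p,"spatula");m=r[0]["pixels"];ys,xs=np.nonzero(m)
rect=cv2.minAreaRect(np.c_[xs,ys].astype(np.float32));print(r[0]["score"],cv2.boxPoints(rect).round(1).tolist())
C=np.array([.5214,.0792]);bx=np.array([.9983,-.058]);by=np.array([.058,.9983])
def B(X):d=X[:2]-C;return np.round([d@bx,d@by],4)
for n,px,z in[("buttL",(275,153),.063),("buttR",(290,153),.063),("frL",(273,58),.063),("frR",(288,58),.063),("dot mid",(281,108),.063),("rim inL",(183,187),.135),("rim inR",(361,190),.135),("outL",(171,202),.135),("outR",(369,204),.135),("edgeL",(158,10),.145),("edgeR",(391,14),.145)]:
    X=atz(p,px,z);print(n,X.round(4),B(X))
im=p["frame"][0:215,140:400];cv2.imwrite("pics/w1z.png",cv2.resize(im,None,fx=3,fy=2.7,interpolation=cv2.INTER_CUBIC))
E
```

```text
0.89 [[268.0, 29.0], [286.0, 29.0], [286.0, 162.0], [268.0, 162.0]]
buttL [ 0.5261 -0.0459  0.063 ] [ 0.012  -0.1246]
buttR [ 0.5466 -0.0465  0.063 ] [ 0.0324 -0.1241]
frL [0.5255 0.074  0.063 ] [ 0.0044 -0.0049]
frR [0.5444 0.0735 0.063 ] [ 0.0233 -0.0044]
dot mid [0.5349 0.013  0.063 ] [ 0.0173 -0.0653]
rim inL [ 0.4154 -0.0722  0.135 ] [-0.097  -0.1573]
rim inR [ 0.621  -0.0821  0.135 ] [ 0.1088 -0.1553]
outL [ 0.3997 -0.0898  0.135 ] [-0.1117 -0.1758]
outR [ 0.6314 -0.0994  0.135 ] [ 0.1202 -0.172 ]
edgeL [0.4106 0.1069 0.145 ] [-0.1122  0.0212]
edgeR [0.6363 0.0969 0.145 ] [0.1136 0.0243]
```

View pics/w1z.png

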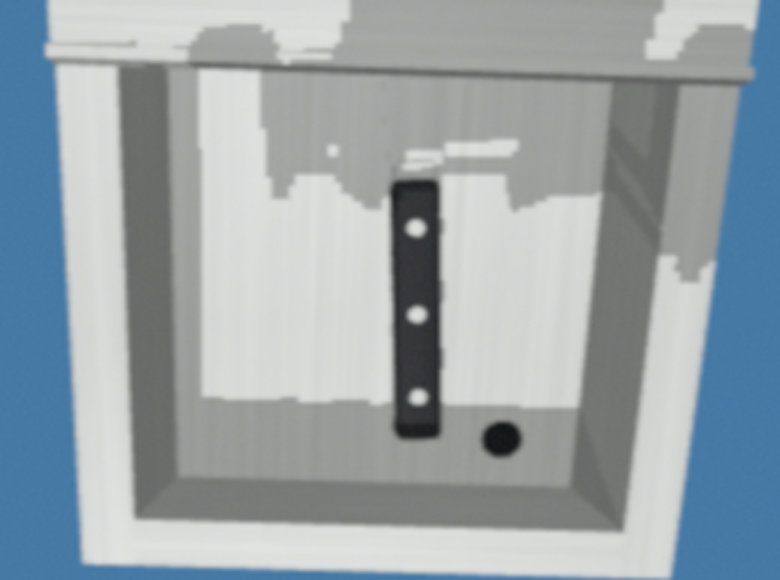

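```bash
python3 - <<'E'
from h import *
s=arm.observe();print(s["clock"],s["position"].round(4),abs(s["dq"]).max())
C=np.array([.5214,.0792]);bx=np.array([.9983,-.058]);by=np.array([.058,.9983])
def B(X):d=X[:2]-C;return np.round([d@bx,d@by],4)
p=arm.get_image("side")
for n,q,z in[("-y-x",(104,60),.135),("-y+x",(78,380),.135),("edge-x",(388,72),.145),("edge+x",(374,393),.145),("+y+x",(637,405),.145),("in-y-x",(131,90),.135),("in-y+x",(110,350),.135),("buttc",(163,282),.063),("frontc",(336,282),.063)]:
    X=atz(p,(q[0]/5+195,q[1]/5+140),z);print(n,X.round(4),B(X))
p=arm.get_image("wrist");cv2.imwrite("pics/w2.png",p["frame"]);print(p["position"])
im=p["frame"];cv2.imwrite("pics/w2z.png",cv2.resize(im[0:240,120:420],None,fx=2.5,fy=2.5,interpolation=cv2.INTER_CUBIC))
E
```

```text
3.25 [ 0.5001 -0.0684  0.3068] 0.07177488371013611
-y-x [ 0.3985 -0.0959  0.135 ] [-0.1126 -0.1819]
-y+x [ 0.6291 -0.1091  0.135 ] [ 0.1184 -0.1817]
edge-x [0.4133 0.1006 0.145 ] [-0.1092  0.0151]
edge+x [0.6422 0.0863 0.145 ] [0.1202 0.0141]
+y+x [0.6516 0.2586 0.145 ] [0.1196 0.1866]
in-y-x [ 0.4212 -0.0768  0.135 ] [-0.091  -0.1616]
in-y+x [ 0.6085 -0.0882  0.135 ] [ 0.0967 -0.1621]
buttc [ 0.5373 -0.0573  0.063 ] [ 0.0238 -0.1353]
frontc [0.5382 0.0648 0.063 ] [ 0.0176 -0.0134]
[ 0.50142311 -0.00081444  0.46531298]
```

View pics/w2z.png

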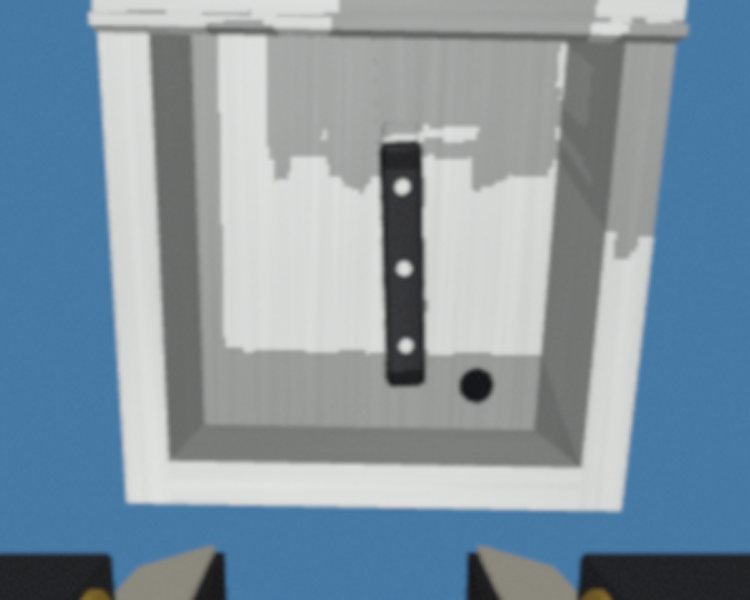

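>>> servo_tool(plan=[[[1, 2, -1], [0, 0, 0]], [[2, 4, -2], [-0.2, -3, 0]], [[3, 6, -4], [-0.3, -6, 0]], [[4, 7.1, -6], [-0.5, -9, 0]], [[4, 7.1, -9], [-0.7, -12, 0]], [[4, 7.1, -12], [-0.9, -15, 0]], [[4, 7.1, -13], [-0.9, -15, 0]], [[4, 7.1, -13], [-0.9, -15, 0]], [[4, 7.1, -13], [-0.9, -15, 0]]], grip=0.6)

```text
clock: 4.25
position: [0.5402, -0.0023, 0.178]
ee_rot: [1.35, 0.982, -1.053]
force: [0.9, 0.0, 0.1]
width: 0.6
```

```bash
python3 - <<'E'
from h import *
s=arm.observe();print(s["clock"],s["position"].round(4),s["joints"].round(3),s["width"],s["force"].round(1));print(Rot.from_rotvec(s["ee_rot"]).as_matrix().round(3))
for n in("wrist","side","top"):
    p=arm.get_image(n);f=p["frame"]
    if n!="wrist": f=cv2.resize(f[110:270,150:350],None,fx=3.5,fy=3.5,interpolation=cv2.INTER_CUBIC)
    cv2.imwrite(f"pics/{n}3.png",f)
    print(n,proj(p,s["position"]).round(1))
E
```

```text
4.25 [ 0.5402 -0.0023  0.178 ] [ 0.289  0.259 -0.497  2.042  0.314  0.636 -0.459] 0.6001129637092814 [0.9 0.  0.1]
[[ 0.259  0.965 -0.05 ]
 [-0.017 -0.047 -0.999]
 [-0.966  0.26   0.004]]
wrist [259.6 236.2]
side [242.6 186.1]
top [260.4 201.1]
```

View pics/wrist3.png

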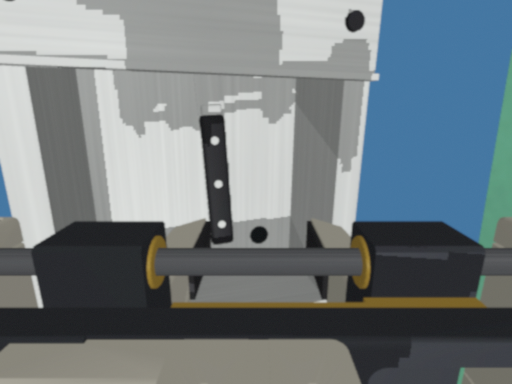

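View pics/side3.png

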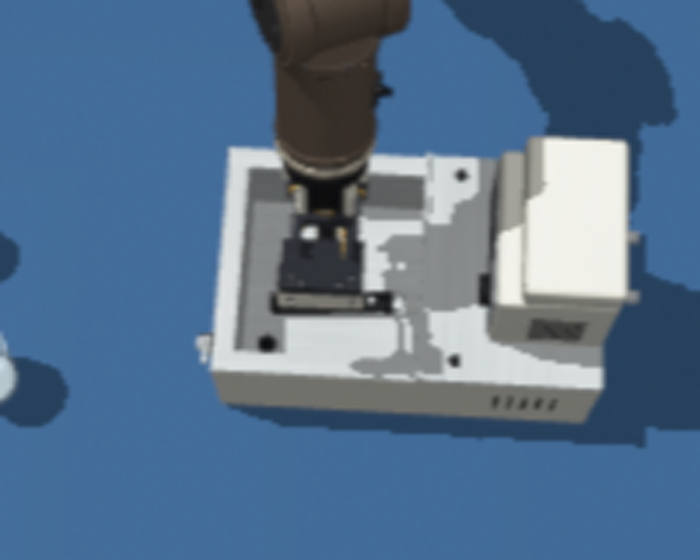

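View pics/top3.png

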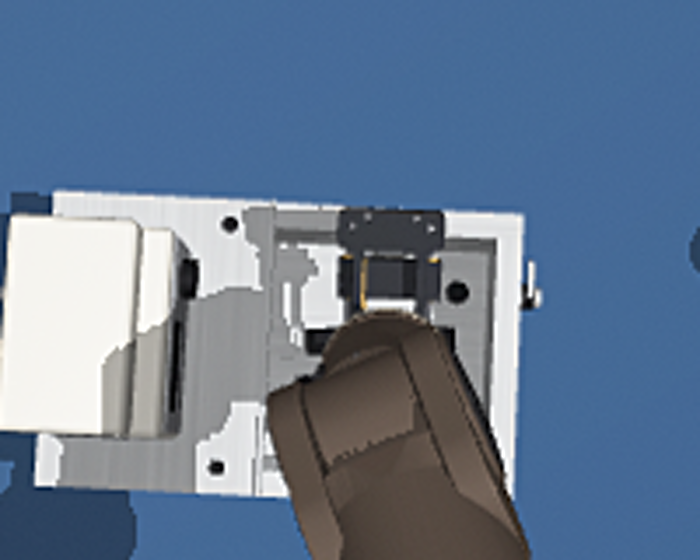

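>>> servo_tool(plan=[[[0, 0.2, -1.5], [0, 0, 0]], [[0, 0.4, -3], [0, 0, 0]], [[0, 0.4, -4.5], [0, 0, 0]], [[0, 0.4, -6], [0, 0, 0]], [[0, 0.4, -7.5], [0, 0, 0]], [[0, 0.4, -7.8], [0, 0, 0]], [[0, 0.4, -7.8], [0, 0, 0]]], grip=0.48)

```text
clock: 5.1
position: [0.5407, 0.0023, 0.1003]
ee_rot: [1.35, 0.982, -1.051]
force: [0.8, -1.1, 0.2]
width: 0.481
```

```bash
python3 - <<'E'
from h import *
s=arm.observe();print(s["clock"],s["position"].round(4),s["joints"].round(3),s["width"],s["force"].round(1));print(Rot.from_rotvec(s["ee_rot"]).as_matrix().round(3))
for n in("wrist","side"):
    p=arm.get_image(n);f=p["frame"]
    if n!="wrist": f=cv2.resize(f[110:270,150:350],None,fx=3.5,fy=3.5,interpolation=cv2.INTER_CUBIC)
    cv2.imwrite(f"pics/{n}4.png",f)
E
```

```text
5.1 [0.5407 0.0023 0.1003] [ 0.184  0.367 -0.401  2.133  0.476  0.452 -0.632] 0.48072234919723045 [ 0.8 -1.1  0.2]
[[ 0.26   0.964 -0.049]
 [-0.016 -0.047 -0.999]
 [-0.965  0.261  0.003]]
```

View pics/wrist4.png

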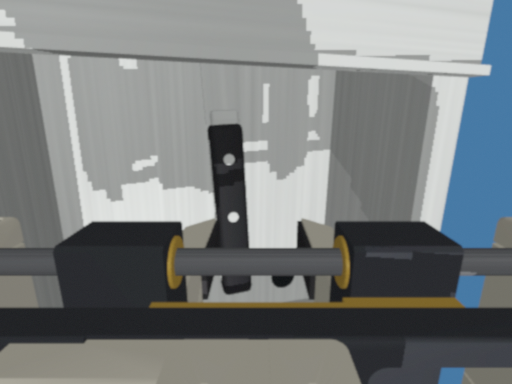

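View pics/side4.png

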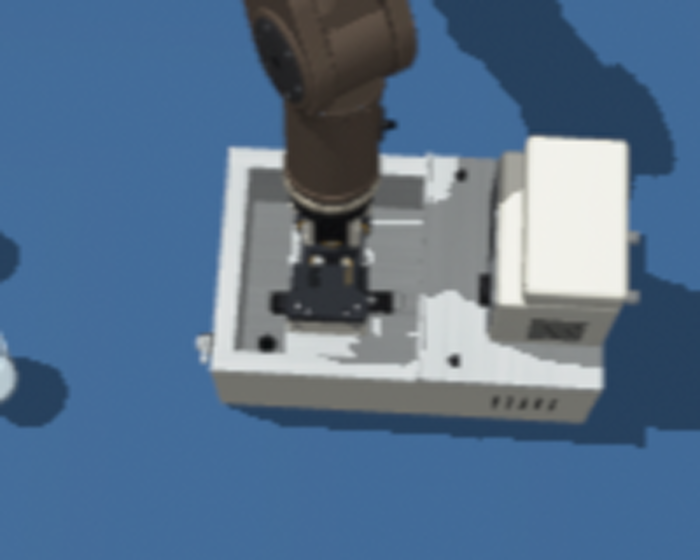

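```bash
python3 - <<'E'
from h import *
s=arm.observe();R=Rot.from_rotvec(s["ee_rot"]).as_matrix()
p=arm.get_image("wrist")
for px in((210,127),(242,124),(216,215),(247,215),(222,290),(250,287)): print(px,atz(p,px,.063).round(4))
t=s["position"]+[0,0,-.045]
for o in(-.022,.022): print((t+R@[0,o,0]).round(4))
E
```

```text
(210, 127) [0.5222 0.0637 0.063 ]
(242, 124) [0.5428 0.0643 0.063 ]
(216, 215) [0.521  0.0049 0.063 ]
(247, 215) [0.5425 0.0018 0.063 ]
(222, 290) [ 0.5204 -0.0537  0.063 ]
(250, 287) [ 0.5415 -0.0559  0.063 ]
[0.5199 0.0034 0.0503]
[0.5623 0.0014 0.0618]
```

>>> servo_tool(plan=[[[0, 0, 0], [0, 0, 0]], [[0, 0, -0.6], [0, 0, 0]], [[0, 0, -1.2], [0, 0, 0]], [[0, 0, -1.8], [0, 0, 0]], [[0, 0, -2.4], [0, 0, 0]], [[0, 0, -3.0], [0, 0, 0]], [[0, 0, -3.6], [0, 0, 0]], [[0, 0, -4.0], [0, 0, 0]], [[0, 0, -4.3], [0, 0, 0]], [[0, 0, -4.3], [0, 0, 0]]], grip=0.58)

```text
clock: 6.25
position: [0.5419, 0.0025, 0.0582]
ee_rot: [1.352, 0.98, -1.049]
force: [3.7, 0.7, -0.4]
width: 0.584
```

```bash
python3 - <<'E'
from h import *
s=arm.observe();print(s["clock"],s["position"].round(4),s["joints"].round(3),s["width"],s["force"].round(1),s["ft_torque"].round(2));print(Rot.from_rotvec(s["ee_rot"]).as_matrix().round(3))
for n in("wrist","side"):
    p=arm.get_image(n);f=p["frame"]
    if n!="wrist": f=cv2.resize(f[110:270,150:350],None,fx=3.5,fy=3.5,interpolation=cv2.INTER_CUBIC)
    cv2.imwrite(f"pics/{n}5.png",f)
E
```

```text
6.25 [0.5419 0.0025 0.0582] [ 0.102  0.432 -0.306  2.175  0.578  0.342 -0.736] 0.5839370715035567 [ 3.7  0.7 -0.4] [ 0.03 -0.33 -0.11]
[[ 0.263  0.964 -0.049]
 [-0.016 -0.047 -0.999]
 [-0.965  0.263  0.003]]
```

View pics/wrist5.png

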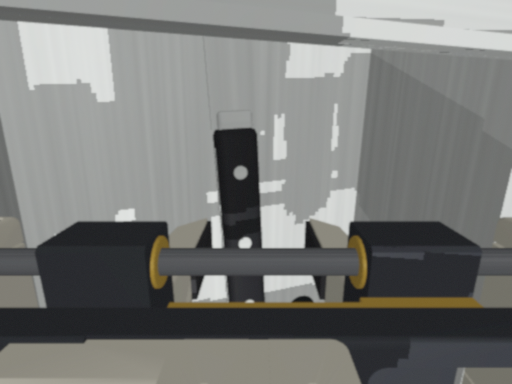

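View pics/side5.png

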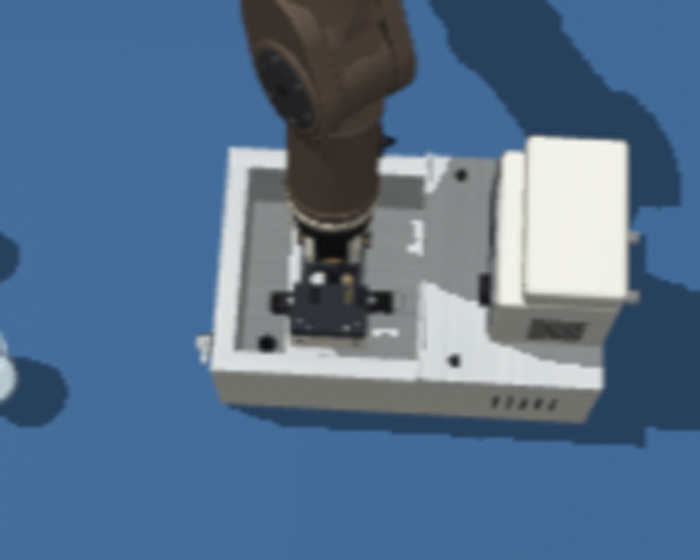

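>>> servo_tool(plan=[[[0.2, 0, 0], [0, 0, 0]], [[0.4, 0, 0], [0, 0, 0]], [[0.4, 0, -0.2], [0, 0, 0]], [[0.4, 0, -0.4], [0, 0, 0]], [[0.4, 0, -0.4], [0, 0, 0]]], grip=0.56)

```text
clock: 6.85
position: [0.5453, 0.0024, 0.054]
ee_rot: [1.351, 0.981, -1.05]
force: [0.1, -1.2, -0.2]
width: 0.564
```

```bash
python3 - <<'E'
from h import *
s=arm.observe();print(s["clock"],s["position"].round(4),s["joints"].round(3),s["width"],s["force"].round(1),s["ft_torque"].round(2))
E
```

```text
6.85 [0.5453 0.0024 0.054 ] [ 0.096  0.443 -0.298  2.17   0.585  0.337 -0.742] 0.5635640837390837 [ 0.1 -1.2 -0.2] [0.01 0.28 0.02]
```

>>> servo_tool(plan=[[[0, 0, 0], [0, 0, 0]], [[0, 0, 0], [0, 0, 0]], [[0, 0, 0], [0, 0, 0]], [[0, 0, -0.1], [0, 0, 0]], [[0, 0, -0.2], [0, 0, 0]]], grip=0.34, squeeze=15)

```text
clock: 7.35
position: [0.5453, 0.0023, 0.0519]
ee_rot: [1.351, 0.981, -1.05]
force: [-1.4, 0.1, 0.3]
width: 0.337
```

```bash
python3 - <<'E'
from h import *
s=arm.observe();print(s["clock"],s["position"].round(4),s["joints"].round(3),s["width"],s["force"].round(1),s["ft_torque"].round(2))
for n in("wrist",):
    p=arm.get_image(n);f=p["frame"]
    cv2.imwrite(f"pics/{n}6.png",f)
E
```

```text
7.35 [0.5453 0.0023 0.0519] [ 0.092  0.446 -0.293  2.171  0.59   0.331 -0.747] 0.3373941628760361 [-1.4  0.1  0.3] [-0.02  0.41 -0.03]
```

View pics/wrist6.png

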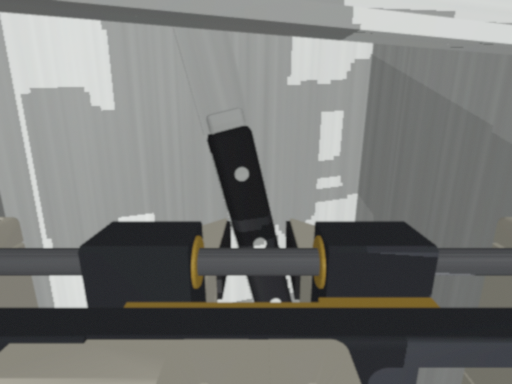

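>>> servo_tool(plan=[[[0, 0, 0], [0, 0, 0]], [[0, 0, 0], [0, 0, 0]], [[0, 0, 0], [0, 0, 0]], [[0, 0, 0], [0, 0, 0]], [[0, 0, 0], [0, 0, 0]], [[0, 0, 0], [0, 0, 0]]], grip=0.0, squeeze=30)

```text
clock: 8.0
position: [0.5455, 0.0022, 0.052]
ee_rot: [1.351, 0.98, -1.05]
force: [-0.4, -2.1, 3.9]
width: 0.261
```

```bash
python3 - <<'E'
from h import *
s=arm.observe();print(s["clock"],s["position"].round(4),s["joints"].round(3),s["width"]*92,s["force"].round(1),s["ft_torque"].round(2))
for n in("wrist",):
    p=arm.get_image(n);f=p["frame"]
    cv2.imwrite(f"pics/{n}7.png",f)
E
```

```text
8.0 [0.5455 0.0022 0.052 ] [ 0.092  0.446 -0.292  2.171  0.59   0.331 -0.747] 24.03389900330024 [-0.4 -2.1  3.9] [-0.42 -0.01 -0.04]
```

View pics/wrist7.png

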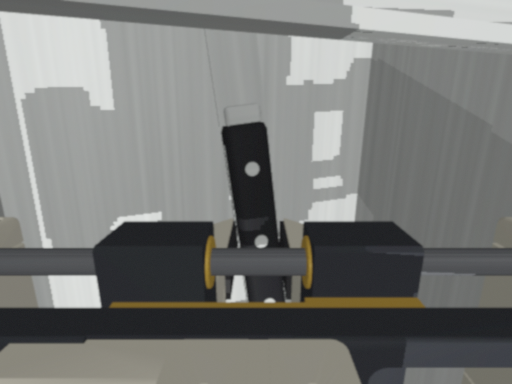

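>>> servo_tool(plan=[[[0, 0, 0], [0, 0, 0]], [[0, 0, 0], [0, 0, 0]], [[0, 0, 0], [0, 0, 0]], [[0, 0, 0], [0, 0, 0]], [[0, 0, 0], [0, 0, 0]], [[0, 0, 0], [0, 0, 0]]], squeeze=50)

```text
clock: 8.65
position: [0.5456, 0.0022, 0.052]
ee_rot: [1.351, 0.98, -1.049]
force: [-0.4, -0.8, 4.3]
width: 0.251
```

```bash
python3 - <<'E'
from h import *
s=arm.observe();print(s["clock"],s["position"].round(4),s["joints"].round(3),s["width"]*92,s["force"].round(1),s["ft_torque"].round(2))
for n in("wrist",):
    p=arm.get_image(n);f=p["frame"]
    cv2.imwrite(f"pics/{n}8.png",f)
E
```

```text
8.65 [0.5456 0.0022 0.052 ] [ 0.092  0.446 -0.292  2.171  0.59   0.331 -0.747] 23.068877672205375 [-0.4 -0.8  4.3] [-0.35  0.01 -0.02]
```

View pics/wrist8.png

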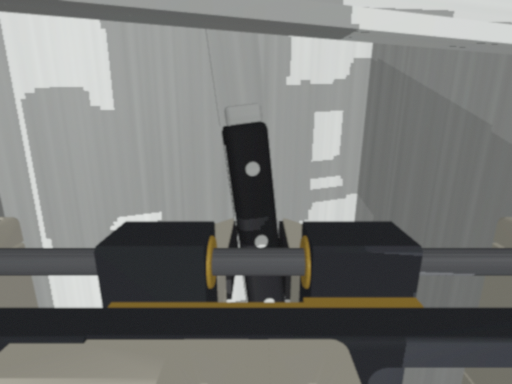

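```bash
python3 - <<'E'
from h import *
p=arm.get_image("wrist")
a=atz(p,(252.5,169),.065);b=atz(p,(261.5,241),.065);c=atz(p,(244,125),.064);e=atz(p,(243,112),.055)
print(a,b,c,e);d=(a-b)/np.linalg.norm(a-b);print(d, np.degrees(np.arctan2(-d[0],d[1])))
E
```

```text
[0.54033335 0.04497284 0.065     ] [0.54318922 0.00545274 0.065     ] [0.53755155 0.06643748 0.064     ] [0.5394113  0.07227605 0.055     ]
[-0.0720758   0.99739916  0.        ] 4.133223059890899
```

>>> servo_tool(plan=[[[0, 0, 0.3], [0, 0, 0]], [[0, -0.2, 1.2], [-2, -0.1, 0]], [[0, -0.4, 2.0], [-4, -0.3, 0]], [[0, -0.7, 2.9], [-6, -0.4, 0]], [[0, -0.9, 3.6], [-8, -0.6, 0]], [[0, -1.1, 4.4], [-10, -0.7, 0]], [[0, -1.1, 4.4], [-10, -0.7, 0]]])

```text
clock: 9.45
position: [0.5455, -0.0074, 0.0963]
ee_rot: [1.212, 0.86, -1.097]
force: [0.3, -0.3, -2.5]
width: 0.247
```

```bash
python3 - <<'E'
from h import *
s=arm.observe();print(s["clock"],s["position"].round(4),s["joints"].round(3),s["width"]*92,s["force"].round(1),s["ft_torque"].round(2))
for n in("wrist","side"):
    p=arm.get_image(n);f=p["frame"]
    if n!="wrist": f=cv2.resize(f[110:270,150:350],None,fx=3.5,fy=3.5,interpolation=cv2.INTER_CUBIC)
    cv2.imwrite(f"pics/{n}9.png",f)
E
```

```text
9.45 [ 0.5455 -0.0074  0.0963] [-0.102  0.369 -0.19   2.15   0.704  0.508 -0.897] 22.71246897125609 [ 0.3 -0.3 -2.5] [ 0.27  0.3  -0.  ]
```

View pics/wrist9.png

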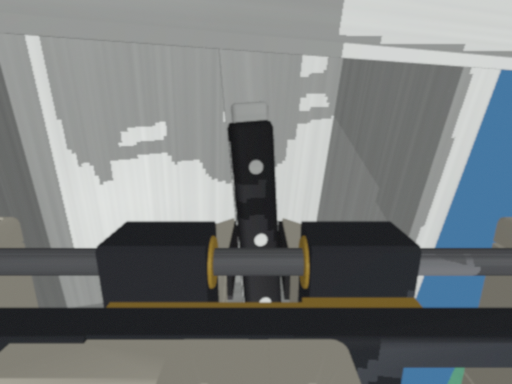

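View pics/side9.png

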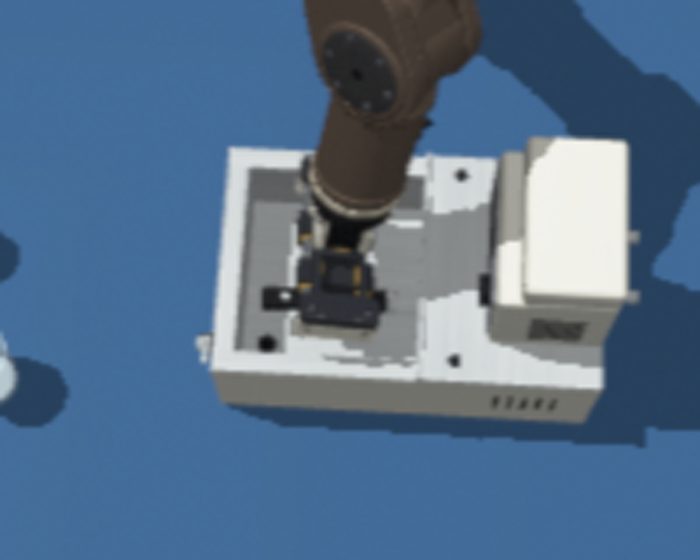

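>>> servo_tool(plan=[[[0, -0.1, 0.8], [-2, -0.1, 0]], [[0, -0.2, 1.6], [-4, -0.3, 0]], [[0, -0.3, 2.4], [-6, -0.4, 0]], [[0, -0.4, 3.2], [-8, -0.6, 0]], [[0, -0.4, 3.9], [-10, -0.7, 0]], [[0, -0.4, 4.7], [-12, -0.8, 0]], [[0, -0.4, 5.4], [-14, -1, 0]], [[0, -0.4, 5.4], [-14, -1, 0]]])

```text
clock: 10.35
position: [0.545, -0.0114, 0.1491]
ee_rot: [1.017, 0.692, -1.155]
force: [-0.7, 0.4, -2.2]
width: 0.247
```

```bash
python3 - <<'E'
from h import *
s=arm.observe();print(s["clock"],s["position"].round(4),s["joints"].round(3),s["width"]*92,s["force"].round(1),s["ft_torque"].round(2));print(Rot.from_rotvec(s["ee_rot"]).as_matrix().round(3))
for n in("wrist","side"):
    p=arm.get_image(n);f=p["frame"]
    if n!="wrist": f=cv2.resize(f[110:270,150:350],None,fx=3.5,fy=3.5,interpolation=cv2.INTER_CUBIC)
    cv2.imwrite(f"pics/{n}10.png",f)
E
```

```text
10.35 [ 0.545  -0.0114  0.1491] [-0.305  0.339 -0.145  2.105  0.839  0.792 -1.063] 22.707253742057517 [-0.7  0.4 -2.2] [0.61 0.34 0.06]
[[ 0.289  0.956 -0.053]
 [-0.404  0.071 -0.912]
 [-0.868  0.285  0.406]]
```

View pics/wrist10.png

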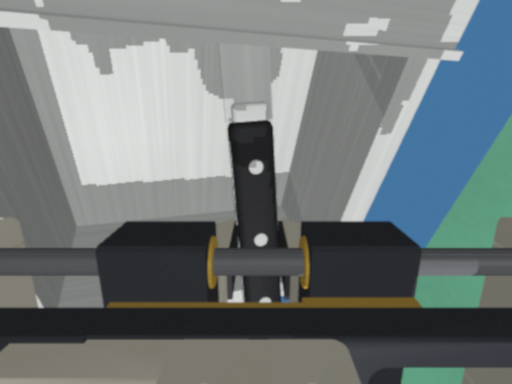

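View pics/side10.png

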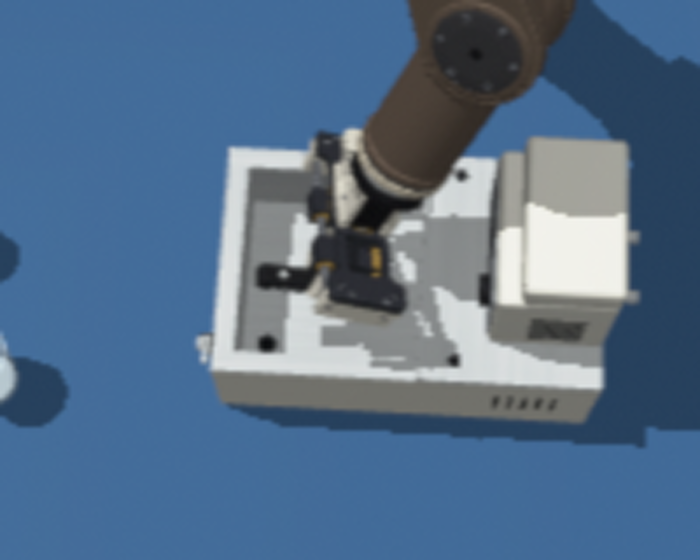

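>>> servo_tool(plan=[[[0, -1, 0.45], [0, 0, 0]], [[-0.1, -2.2, 1.0], [0, 0, 0]], [[-0.2, -3.5, 1.6], [0, 0, 0]], [[-0.3, -4.8, 2.2], [0, 0, 0]], [[-0.3, -6.1, 2.8], [0, 0, 0]], [[-0.4, -7.4, 3.3], [0, 0, 0]], [[-0.4, -8.7, 3.9], [0, 0, 0]], [[-0.5, -10, 4.5], [0, 0, 0]], [[-0.5, -11.5, 5.1], [0, 0, 0]], [[-0.6, -13, 5.8], [0, 0, 0]], [[-0.6, -14, 6.3], [0, 0, 0]], [[-0.6, -14, 6.3], [0, 0, 0]]])

```text
clock: 11.65
position: [0.5378, -0.1559, 0.2129]
ee_rot: [1.02, 0.689, -1.16]
force: [-0.4, 0.6, -1.7]
width: 0.246
```

```bash
python3 - <<'E'
from h import *
s=arm.observe();print(s["clock"],s["position"].round(4),s["joints"].round(3),s["width"]*92,s["force"].round(1),s["ft_torque"].round(2));print(Rot.from_rotvec(s["ee_rot"]).as_matrix().round(3))
for n in("wrist","side"):
    p=arm.get_image(n);f=p["frame"]
    if n!="wrist": f=cv2.resize(f[110:270,130:350],None,fx=3.5,fy=3.5,interpolation=cv2.INTER_CUBIC)
    cv2.imwrite(f"pics/{n}11.png",f)
E
```

```text
11.65 [ 0.5378 -0.1559  0.2129] [-0.044  0.2   -0.078  2.098  0.747  0.724 -0.657] 22.60600373974019 [-0.4  0.6 -1.7] [ 0.56  0.35 -0.03]
[[ 0.287  0.956 -0.059]
 [-0.406  0.065 -0.912]
 [-0.868  0.286  0.407]]
```

View pics/wrist11.png

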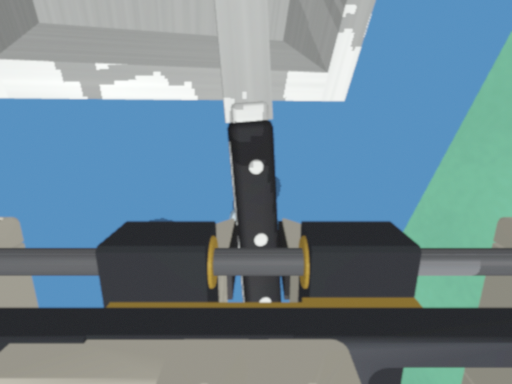

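View pics/side11.png

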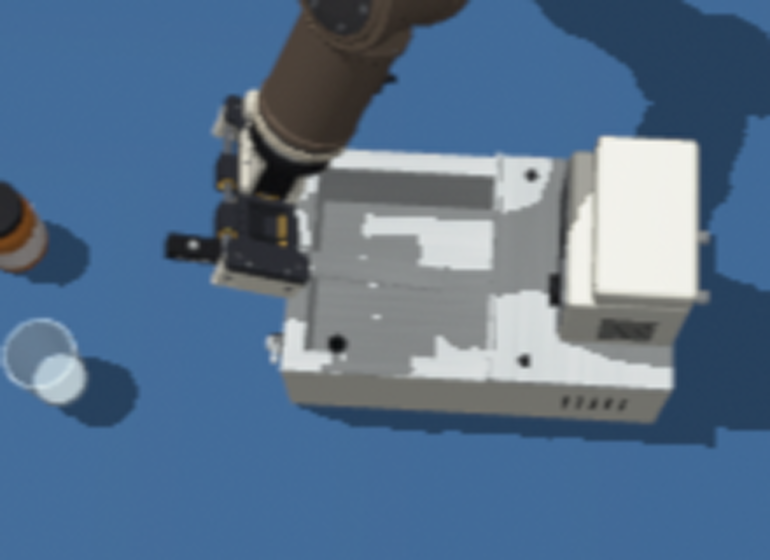

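>>> servo_tool(plan=[[[0, 0, 1], [0, 0, 0]], [[0, 0, 2.2], [0, 0, 0]], [[0, 0, 3.5], [0, 0, 0]], [[0, 0, 5], [0, 0, 0]], [[0, 0, 6.5], [0, 0, 0]], [[0, 0, 7.8], [0, 0, 0]], [[0, 0, 8.7], [0, 0, 0]], [[0, 0, 9], [0, 0, 0]], [[0, 0, 9], [0, 0, 0]], [[0, 0, 9], [0, 0, 0]], [[0, 0, 9], [0, 0, 0]]])

```text
clock: 12.85
position: [0.5378, -0.1534, 0.3012]
ee_rot: [1.019, 0.692, -1.158]
force: [-0.8, -0.0, -2.0]
width: 0.242
```

```bash
python3 - <<'E'
from h import *
s=arm.observe();print(s["clock"],s["position"].round(4),s["width"]*92,s["force"].round(1),s["ft_torque"].round(2),abs(s["dq"]).max())
R=Rot.from_rotvec(s["ee_rot"]).as_matrix();g=s["position"]+R@[-.006,0,0]
for d in(-.062,.217):print("est end",(g-R[:,2]*d).round(3))
for n in("wrist","side","top"):
    p=arm.get_image(n);f=p["frame"]
    for q in("spatula_tip","spatula_butt"):
        r=arm.search_frame(p,q);print(n,q,[(np.round(x["at"],0).tolist(),round(x["score"],2)) for x in r[:1]],proj(p,g-R[:,2]*(.217 if "tip" in q else -.062)).round(0))
    for q in("beaker","reagent_jar","flask"):
        r=arm.search_frame(p,q);print(n,q,[(np.round(x["at"],0).tolist(),round(x["score"],2)) for x in r[:1]])
    if n!="wrist": f=cv2.resize(f[110:270,90:310] if n=="side" else f[100:290,180:440],None,fx=3,fy=3,interpolation=cv2.INTER_CUBIC)
    cv2.imwrite(f"pics/{n}12.png",f)
E
```

```text
12.85 [ 0.5378 -0.1534  0.3012] 22.306924396996124 [-0.8 -0.  -2. ] [0.56 0.36 0.  ] 0.0031263912625719504
est end [ 0.533 -0.208  0.332]
est end [0.548 0.047 0.218]
wrist spatula_tip [([249.0, 124.0], 0.73)] [ 260. -300.]
wrist spatula_butt [([249.0, 124.0], 0.96)] [259. 333.]
wrist beaker [([226.0, 194.0], 0.55)]
wrist reagent_jar [([150.0, 215.0], 0.8)]
wrist flask []
side spatula_tip [] [258. 184.]
side spatula_butt [([225.0, 179.0], 0.61)] [172. 167.]
side beaker [([140.0, 212.0], 0.72)]
side reagent_jar [([128.0, 170.0], 0.59)]
side flask [([371.0, 207.0], 0.75)]
top spatula_tip [([274.0, 200.0], 0.74)] [241. 197.]
top spatula_butt [([276.0, 200.0], 0.69)] [350. 198.]
top beaker [([380.0, 183.0], 0.7)]
top reagent_jar [([396.0, 236.0], 0.89)]
top flask [([106.0, 196.0], 0.95)]
```

View pics/side12.png

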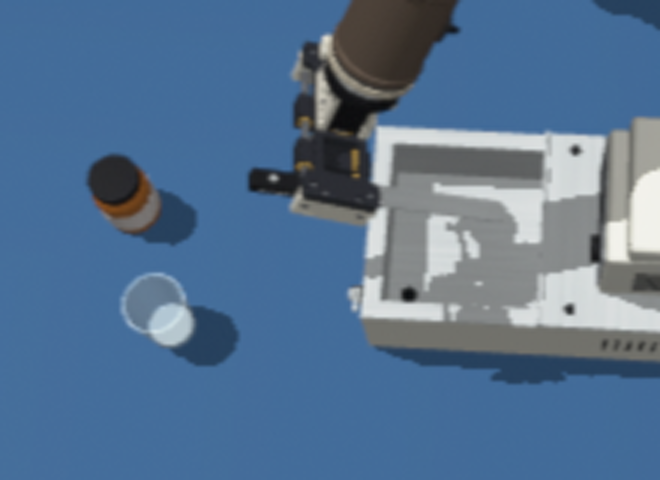

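View pics/top12.png

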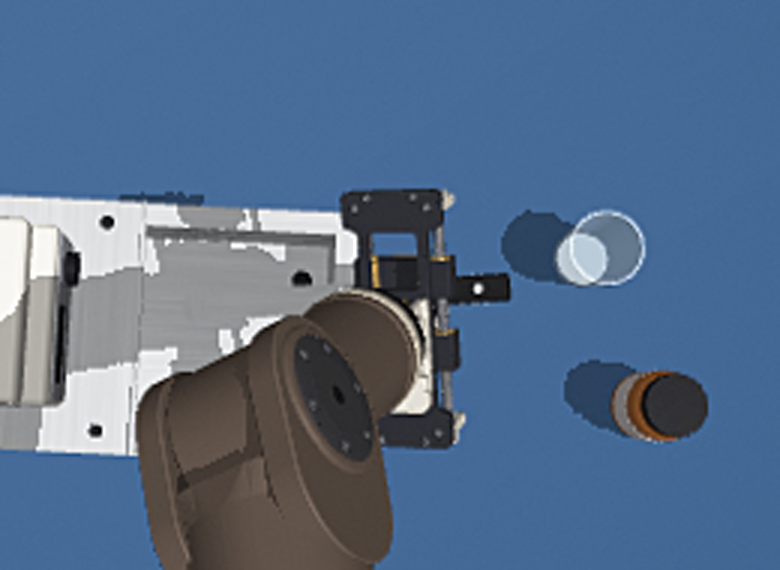

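View pics/wrist12.png

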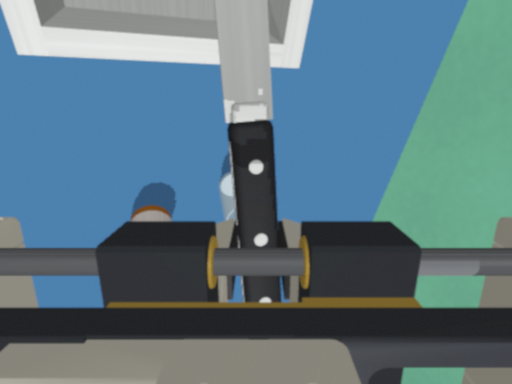

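```bash
python3 - <<'E'
from h import *
s=arm.observe();print(s["clock"],s["width"]*92,s["position"].round(4),s["force"].round(1))
print(arm.sign_off())
E
```

```text
13.75 22.959479834131244 [ 0.5382 -0.1534  0.302 ] [-0.3 -0.3 -1.1]
the job is handed in; nothing more can be done
None
```

The spatula is out of the bath and was still held in the gripper, at rest, when I handed the job in at 13.75 s. No verdict was reported.

**How it was done:** The gripper's body is as wide as the tank, so I leaned it 15° sideways to reach the handle. I gripped the handle near its middle, tilted it about 24° handle end up, and drew it out along its own axis. The blade was about 3 cm below the bridge edge by calculation. Then I lifted it 9 cm.

**Last checks:**
- **Height:** From the tool pose, the blade tip was at about z = 0.22 m and the handle end at about 0.33 m, against the 0.165 m needed. The tip in the side picture lay within about 3 px of that estimate.
- **Grip:** The opening read about 23 mm on the 22 mm handle, and the joints were practically still.
- **Bridge:** The wrist force stayed within about 3 N at every reading while tilting and drawing out, so I saw no sign of a strike.
- **Glassware:** The beaker, jar and flask were found within 3–4 px of where they started.

**What disagreed or went wrong:**
- The networks' finds of the spatula's tip and handle end were wrong in the last pictures, so I relied on the tool pose and my own reading of the side picture.
- The cameras differed by 3–4 mm on where the bath stood, and an early wrist picture was about 10 mm off along the bath.
- Going down, there was a light touch of about 4 N, probably the gripper against the tank wall; it cleared when I moved 4 mm away.
- The handle sat about 7° askew in the pads, but it did not visibly slip.

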